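# Snap a press die into its holder and pull-test the catch

### The arm

A 7-joint arm with a two-finger parallel gripper is mounted at the origin on the work surface. World frame = base frame: x ahead of the robot, y to its left, z up, the work surface at z = 0. Lengths are in m, angles in rad, forces in N, time in s.
With the tool pointing down it reaches from about 0.4 to 0.85 m from the base axis. Payload 10.4 kg.
Tool frame: the origin (TCP) lies between the finger pads, 19 mm behind the fingertips; this is the grasp point; z points along the fingers, y is the line along which they close (so a half turn about z gives the same grasp; the last joint's range is limited). The gripper opens to 85 mm and grips with 20 to 120 N. Pads are 22 mm wide; open, the fingers measure 114 mm over their backs; the gripper's body (76 mm by 85 mm) begins 54 mm behind the grasp point. The pads swing forward as they close: fully open they stand 13 mm farther back than shut.
Start: joints at [-1.128, 0.332, -0.065, 1.46, 0.022, 1.35, -0.088], TCP at [0.281, 0.558, 0.25] pointing down, gripper open.
Joint ranges: [-2.6, 2.6], [-0.5, 2.12], [-1.47, 1.34], [0.16, 2.42], [-1.27, 4.41], [0.06, 2.06], [-2.6, 2.6]. Speed limits (rad/s): [2.22, 2.22, 2.79, 2.79, 3.14, 3.14, 3.14].

### API

Orientations are given as a unit quaternion [x, y, z, w].
In Python, from workcell import status, viewer, manip gives the robot as it stands.
- The arm moves only by the tool play_rows, never from a script. Its argument "plan" is one flat list of numbers, 7 for each row, row after row: the turn, a rotation vector about the tool's x, y, z in degrees, then the shift along the tool's x, y, z in m, then the opening, from 0 (shut) to 1 (fully open). In form: [ax, ay, az, dx, dy, dz, grip, ax, ay, az, dx, dy, dz, grip, ...]. A call has 1 to 20 rows; each row is the pose to reach, as a shift and turn from the pose commanded when the call began, along the tool's axes at that moment; what a row does not reach only later rows make up. A row lasts 1/8 s, in which the tool goes at most 62.5 mm and 10.7 degrees, less where a joint would pass 70% of its speed; a pose out of reach is approached as far as the arm can. A call with a gripper value outside its range is refused whole. The fingers move at their own pace and stop on an object; "squeeze" is the grip in N (left out, the last holds). Time passes only in rows, so rows that repeat a pose let the fingers close. It gives the time, the measured TCP pose, the force, the opening and the grip force at its end, in the units of the state.
- status.get_obs(): the state, without advancing time (a new reading comes with each control period).
- viewer.camera(name): name is "side" or "top"; returns the picture (480x640x3 uint8, red, green, blue); there is no depth.
- viewer.camera_model(name): a dict with "fx", "fy", "cx", "cy" (pixels), "R" (3x3) and "t" (3): a world point X has camera coordinates R X + t. Camera axes: x right, y down, z forward; pixel columns grow to the right and rows downward; lengths in m; the calibration is good to about 2 mm. A picture is of the moment at which its call begins. camera_model takes no time and is no camera call.
- manip.hand_in(): hands the job in; it is judged then, once.
The state is a dict: "clock": time; "joint_pos": joint angles; "joint_velocities": joint speeds; "tau": joint torques, N m; "position": TCP position; "ee_rot": TCP orientation; "ft_force": force on the tool from outside, world axes, zero at the start; "torque": the same for the moment, N m; "grip_width": opening from 0.0 (shut) to 1.0 (fully open); "grasp_force": force on a finger pad.
Only numpy, scipy, OpenCV 4.12 (cv2) and the standard library are available. Lean on these libraries where they do the work, as an engineer would, in place of code of your own. Each camera call takes 0.05 s, during which the arm holds its last target. There are 200 camera calls.

### The job

Take the tall straight-sided die out of the wooden rack and press its shank straight down into the socket of the steel die holder, firmly but without ramming it (never over 25 N), until its latches click and the shoulder is fully home. Then prove that the catch holds: keep hold of the die and pull it straight up with slowly rising force to about 12 N (10 to 14 N is fine, never over 16 N), keep that pull for about a second, ease off and let go, leaving the die standing home in the holder. Leave everything else on the bench where it is.

Things in the scene. Friction and masses are not known exactly. Their poses are not given: they have to be found in the camera images.
- tall_die: The die to fit, round about z, metal, 66 mm tall, 170 to 290 g; origin at the shank's tip, z up. Head: flange 34 mm across at z 23 to 28 mm, then the only straight barrel in the rack, 28 mm across, z 28 to 66 mm, flat top. Shank below: 8 mm tip widening to an 18 mm collar at z 9 to 10.5 mm, above it a 10 mm neck. Starts upright in any of the rack's three holes, flange resting on the rack.
- die_shoulder (a point): On the tall die's axis at the underside of its shoulder flange, 23 mm above the shank's tip, with the die's axes.
- die_grip (a point): On the tall die's axis, 50 mm above the shank's tip and 27 mm above the shoulder: where to put the TCP when gripping the barrel from above. The fingertips must stay above the flange, which is wider than the barrel.
- holder: Die holder, fixed: bright steel block 100 (x) by 120 (y) by 45 mm tall on a grey foot 130 x 150 x 8 mm; origin under its centre, z up. In the middle of its flat top a round socket, 19.5 mm across with a 1.5 mm chamfer, 30 mm deep. Two hidden sprung latches at +y and -y close over the die's collar (brass caps show outside). For the feel see catch and socket_mouth.
- socket_mouth (a point): Centre of the socket's mouth on the holder's top, 45 mm above the bench. Die home: die_shoulder within 2 mm of it. Going in, the die meets the latches with its shoulder 14 mm above; the push rises to 7 to 11 N at about 9 mm above, drops to about 2 N, the latches click over the collar at about 1.5 mm, then the shoulder lands hard on the top.
- catch (a point): On the socket axis at the underside of the sprung latches, 11 mm below the mouth. The seated die has about 1.5 mm of free play upwards; then it bears on the latches and the pull climbs steeply, roughly 20 N per mm. The exact point is not known: feel for it. Side load adds to the force on the die, so keep it low. Eased off, the die drops back home.
- rack: Wooden die rack, fixed: 56 mm (x) by 215 mm (y) by 28 mm tall, origin under its centre; three holes 21 mm in diameter in a row along its y at -70, 0 and +70 mm. Neighbours are close along y, so grip across the rack (fingers closing along its x).
- disc_die: Bystander: low metal die with a 48 mm disc head 14 mm thick, in the rack. Same shank; origin at its tip.
- cone_die: Bystander: metal die with a conical head, 50 mm tall overall, in the rack. Same shank; origin at its tip.
- loupe: Bystander: metal eye loupe, a short cone standing on the bench, 38 mm wide, 30 mm tall. Origin under its centre.
- screwdriver: Bystander: small screwdriver 130 mm long lying on the bench, between rack and holder.
- parts_tray: Bystander: grey divided parts tray 90 x 120 x 22 mm. Origin under its centre.
- case_ring: Bystander: steel watch-case ring 40 mm across, 10 mm tall. Origin under its centre.
- oil_jar: Bystander: amber jar with metal cap, 44 mm across, 50 mm tall. Origin under its centre.
- movement_block: Bystander: aluminium block 60 x 50 x 22 mm. Origin under its centre.
Not all that is in view belongs to the job. What is shaped like the holder but orange or pink is not meant. Leave any blue look-alike of the tall_die alone.

How it is judged:
On the way, in this order (a step that is already met when the one before it is completed fails the run):
1. the die is pressed home: shoulder within 0.8 mm of the holder's top, in line with the socket (z of die_shoulder in the frame of socket_mouth between -0.002 and 0.0008 m and horizontal distance between die_shoulder and socket_mouth below 0.004 m and angle between the z axis of tall_die and the z axis of holder, either way round below 0.12 rad), for 0.2 s.
2. the seated die is pulled up against the catch with 9 to 16 N for 0.5 s without coming out (contact force between tall_die and holder between 9 and 16 N and z of die_shoulder in the frame of socket_mouth between 0.0005 and 0.004 m and horizontal distance between die_shoulder and socket_mouth below 0.004 m), for 0.5 s.
At the end, for the whole second after the job is handed in: The tall die stands in the socket, let go and at rest, its shoulder within 2 mm of the holder's top, its axis within 4 mm and 0.12 rad of the socket's (z of die_shoulder in the frame of socket_mouth between -0.002 and 0.002 m and horizontal distance between die_shoulder and socket_mouth below 0.004 m and angle between the z axis of tall_die and the z axis of holder, either way round below 0.12 rad and linear speed of tall_die below 0.02 m/s and contact force between tall_die and the fingers below 0.1 N); the robot touches nothing.
It fails at once if the die is pressed or knocked against the holder with more than 40 N (contact force between tall_die and holder above 40 N).
It fails at once if the seated die is pulled with more than 22 N (contact force between tall_die and holder above 22 N and z of die_shoulder in the frame of socket_mouth between 0.0005 and 0.005 m and horizontal distance between die_shoulder and socket_mouth below 0.004 m).
It fails at once if a bystander is moved more than 25 mm or another die is lifted out of the rack (distance of any of disc_die, cone_die from where it was at the start of the episode above 0.015 m or distance of any of loupe, screwdriver, parts_tray, case_ring, oil_jar, movement_block from where it was at the start of the episode above 0.025 m).
It also fails if it takes over 72 s, if anything falls off the work surface, if the arm or the gripper's body presses on something with over 40 N, if the wrist force passes 120 N, or if a joint passes its speed limit or range.

## Working session

There is one attempt and no reset: what is moved stays moved. The work goes in short steps, Python scripts to look and compute and a tool call to move; the robot and the scene stay as the last step left them, time stands still between calls to the robot, and variables do not carry over. Pictures are saved under pics/ and viewed, at most 10 in all, crops included, and the job is handed in when it is done.

Besides the shell and the picture viewer there is one more tool, called after ">>>" as name(argument=value, ...) on one line, values as JSON. play_rows: Moves the arm, as the interface text tells. Its arguments: {"type":"object","properties":{"plan":{"type":"array","items":{"type":"number"}},"squeeze":{"type":"number"}},"required":["plan"]}

```bash
mkdir -p pics; ls; python3 - <<'E'
from workcell import status, viewer
import cv2
for n in("top","side"):
    cv2.imwrite(f"pics/{n}0.png",viewer.camera(n)[:,:,::-1]); print(viewer.camera_model(n))
print(status.get_obs())
E
```

```text
pics
{'fx': 508.2788187800396, 'fy': 508.2788187800396, 'cx': 318.82255396084526, 'cy': 241.71528048011345, 'R': array([[-1.43914233e-02, -9.99896121e-01,  7.96393187e-04],
       [-9.83860844e-01,  1.40185493e-02, -1.78385312e-01],
       [ 1.78355617e-01, -3.35075861e-03, -9.83960389e-01]]), 't': array([-0.0025715 ,  0.51618452,  1.12600882])}
{'fx': 455.7410694406219, 'fy': 455.7410694406219, 'cx': 319.7213130748468, 'cy': 240.6127691721543, 'R': array([[-0.95068018, -0.30974321,  0.01631999],
       [-0.24492192,  0.71736205, -0.65223074],
       [ 0.1903167 , -0.62405996, -0.75784478]]), 't': array([0.49187451, 0.17931829, 0.82891691])}
{'clock': 0.1, 'joint_pos': array([-1.12760673,  0.3328453 , -0.06469519,  1.46084739,  0.02160459,
        1.34991922, -0.08847017]), 'joint_velocities': array([ 0.00084177, -0.00123263, -0.00080348, -0.00296014, -0.00017083,
        0.0005338 ,  0.00064662]), 'tau': array([ 8.04163501e-04, -6.26742768e+01,  4.87428834e-02, -3.92423308e+01,
        1.63411733e-02,  7.09320389e-03, -5.80450205e-05]), 'position': array([0.28056992, 0.55813297, 0.24927735]), 'ee_rot': array([ 2.30773043e-01,  9.73007381e-01, -6.50746544e-04, -1.20675884e-04]), 'ft_force': array([-0.16765274,  0.77838574, -0.11490031]), 'torque': array([ 0.00857412,  0.01096035, -0.05123563]), 'grasp_force': 0.0, 'grip_width': 1.0024804275478856}
```

View pics/top0.png

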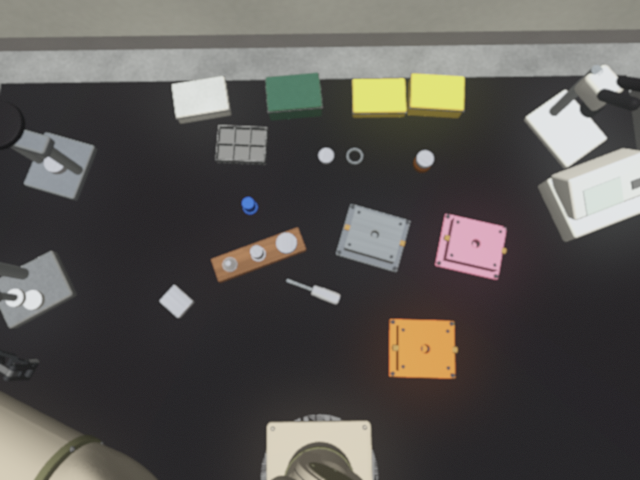

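View pics/side0.png

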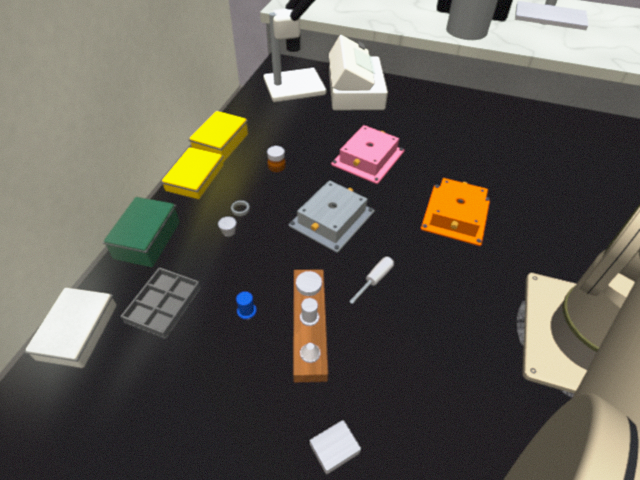

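Top view: the rack is brown. The dies sit at about (287,243) disc, (258,253) tall candidate and (230,264) cone. A blue look-alike is at (250,206). The grey holder is at (374,237), with pink (474,245) and orange (424,348) decoys. In the side view the middle die (310,310) has the straight barrel. I'll confirm it in an enlarged crop and measure.

```bash
cat > h.py <<'E'
import numpy as np,cv2
from workcell import status,viewer
def ray(n,uv):
    m=viewer.camera_model(n);d=m["R"].T@np.array([(uv[0]-m["cx"])/m["fx"],(uv[1]-m["cy"])/m["fy"],1]);return -m["R"].T@m["t"],d
def onz(n,uv,z):
    o,d=ray(n,uv);return (o+d*(z-o[2])/d[2])[:2]
def two(a,b):  # top uv, side uv -> point, gap
    (o,d),(p,e)=ray("top",a),ray("side",b);d=d/np.linalg.norm(d);e=e/np.linalg.norm(e)
    s=np.linalg.lstsq(np.c_[d,-e],p-o,rcond=None)[0];P,Q=o+s[0]*d,p+s[1]*e;return (P+Q)/2,np.linalg.norm(P-Q)
def proj(n,X):
    m=viewer.camera_model(n);c=m["R"]@X+m["t"];return np.array([m["fx"]*c[0]/c[2]+m["cx"],m["fy"]*c[1]/c[2]+m["cy"]])
E
python3 - <<'E'
from h import *
t=cv2.imread("pics/top0.png");s=cv2.imread("pics/side0.png")
a=cv2.resize(t[195:295,205:305],(400,400),interpolation=cv2.INTER_CUBIC);b=cv2.resize(s[265:385,250:350],(400,480),interpolation=cv2.INTER_CUBIC)
c=cv2.resize(t[200:275,330:415],(400,353),interpolation=cv2.INTER_CUBIC)
out=np.zeros((600,800,3),np.uint8);out[:400,:400]=a;out[:480,400:]=b;
cv2.imwrite("pics/crop1.png",out[:480])
hsv=cv2.cvtColor(t,cv2.COLOR_BGR2HSV)
m=cv2.inRange(hsv,(5,90,60),(18,255,200));m[:, :200]=0;m[:200]=0;m[:,310:]=0;m[290:]=0
m=cv2.morphologyEx(m,cv2.MORPH_CLOSE,np.ones((3,3)));r=cv2.minAreaRect(cv2.findNonZero(m));print("rack px",r)
P=[onz("top",p,.028) for p in cv2.boxPoints(r)];print("rack",np.mean(P,0),np.round(P,4))
g=t[225:245,365:386].astype(float).mean(2);w=np.clip(np.median(g)-15-g,0,None);yy,xx=np.mgrid[225:245,365:386]
# keep blob near centre
k=(np.hypot(xx-375,yy-234)<7);w=w*k;u=(w*xx).sum()/w.sum(),(w*yy).sum()/w.sum();print("hole top",u,onz("top",u,.045))
g=s[195:215,320:346].astype(float).mean(2);w=np.clip(np.median(g)-15-g,0,None);yy,xx=np.mgrid[195:215,320:346]
w*=(np.hypot(xx-333,yy-205)<8);v=(w*xx).sum()/w.sum(),(w*yy).sum()/w.sum();print("hole side",v,onz("side",v,.045),two(u,v))
cv2.imwrite("pics/crop2.png",np.hstack([c,cv2.resize(s[175:250,285:370],(400,353),interpolation=cv2.INTER_CUBIC)]))
E
```

```text
rack px ((257.9659118652344, 254.3697967529297), (26.488962173461914, 94.65318298339844), 69.62356567382812)
rack [0.49180876 0.13178997] [[0.4835 0.2463]
 [0.559  0.0392]
 [0.4994 0.018 ]
 [0.4253 0.2237]]
hole top (np.float64(375.1354883081155), np.float64(232.38583218707015)) [ 0.53646185 -0.1407701 ]
hole side (np.float64(332.29405322527657), np.float64(204.96320227795422)) [ 0.53332799 -0.13380816] (array([ 0.53673757, -0.14176638,  0.03698721]), np.float64(0.002588300115044873))
```

View pics/crop1.png

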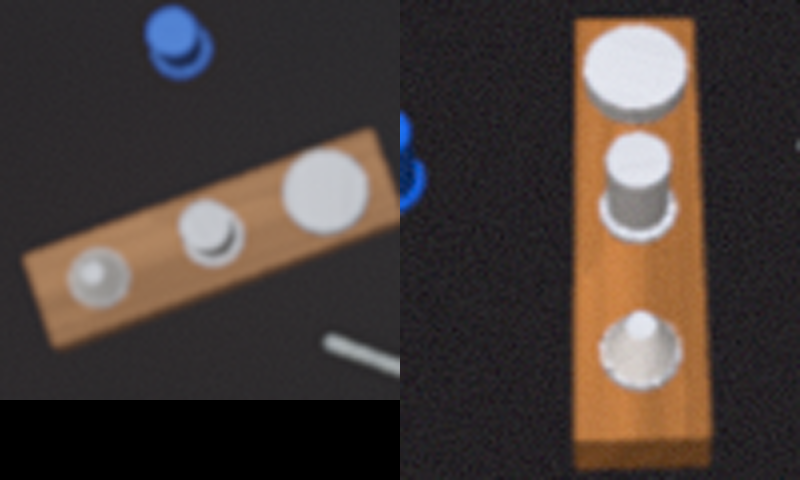

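View pics/crop2.png

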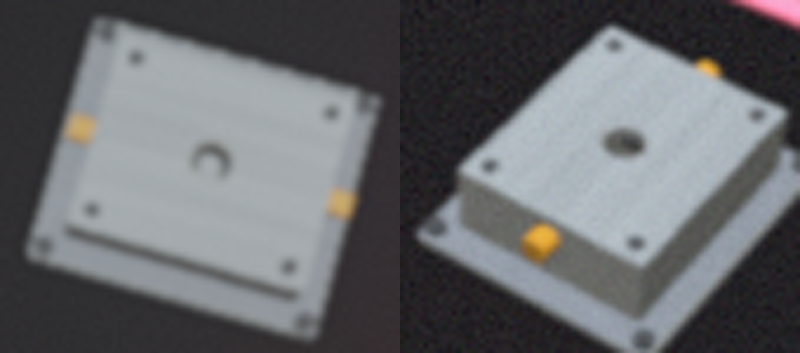

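The crops confirm that the middle die in the rack is the only metal one with a straight barrel above a flange. Its top centre is about (256.6,251.1) in the top view and (309.1,304.6) in the side view. The holder socket is at top (374.6,233.8) and side (331.9,204.9), and the midpoint of the four corner screws agrees with it.

```bash
python3 - <<'E'
from h import *
from scipy.spatial.transform import Rotation as Ro
u,v=(256.6,251.1),(309.1,304.6)
print("die",onz("top",u,.071),onz("side",v,.071),two(u,v))
u,v=(374.6,233.8),(331.9,204.9)
print("sock",onz("top",u,.045),onz("side",v,.045),two(u,v))
d=onz("top",(287,243),.042)-onz("top",(230,264),.04);print("rack dir",d,np.hypot(*d),np.degrees(np.arctan2(d[1],d[0])))
o=status.get_obs();R=Ro.from_quat(o["ee_rot"]).as_matrix();print(R.round(4),o["position"])
# brass caps in the top view for the holder yaw
E
```

```text
die [0.49217736 0.1303998 ] [0.49337054 0.13644799] (array([0.49431434, 0.13146155, 0.0627376 ]), np.float64(0.001545814551324981))
sock [ 0.53314076 -0.13941572] [ 0.53418617 -0.13371615] (array([ 0.53518279, -0.14014845,  0.03832416]), np.float64(0.001446443864294118))
rack dir [ 0.04685814 -0.13140785] 0.13951238996601514 -70.37450132601926
[[-8.935e-01  4.491e-01 -5.000e-04]
 [ 4.491e-01  8.935e-01 -1.200e-03]
 [-1.000e-04 -1.300e-03 -1.000e+00]] [0.28056992 0.55813297 0.24927735]
```

>>> play_rows(plan=[10,0,10,-0.04,-0.03,0,1,0,0,10,-0.04,-0.03,0,0.7,0,0,20,-0.09,-0.07,0.01,0.6,0,0,30,-0.14,-0.105,0.02,0.6,0,0,43.7,-0.19,-0.142,0.04,0.6,0,0,43.7,-0.24,-0.18,0.06,0.6,0,0,43.7,-0.29,-0.217,0.07,0.6,0,0,43.7,-0.34,-0.254,0.09,0.6,0,0,43.7,-0.3805,-0.2845,0.0997,0.6,0,0,43.7,-0.3805,-0.2845,0.0997,0.6,0,0,43.7,-0.3805,-0.2845,0.0997,0.6,0,0,43.7,-0.3805,-0.2845,0.0997,0.6])

```text
clock: 1.6
position: [0.4925, 0.1349, 0.1504]
ee_rot: [0.575, 0.818, 0.0, -0.0]
ft_force: [0.2, -0.9, 0.2]
grip_width: 0.595
grasp_force: 0.0
```

```bash
python3 - <<'E'
from h import *
o=status.get_obs();p=o["position"];print(p)
t=viewer.camera("top")[:,:,::-1];s=viewer.camera("side")[:,:,::-1]
for n,i in(("top",t),("side",s)): print(n,proj(n,p),proj(n,p+[0,0,-.013]))
a=cv2.resize(t[190:290,210:310],(400,400),interpolation=cv2.INTER_CUBIC);b=cv2.resize(s[220:360,260:360],(400,560),interpolation=cv2.INTER_CUBIC)
out=np.zeros((560,800,3),np.uint8);out[:400,:400]=a;out[:,400:]=b;cv2.imwrite("pics/c3.png",out)
E
```

```text
[0.49248081 0.13485401 0.15044154]
top [249.94017894 244.91459057] [250.75253362 245.96989107]
side [309.88771023 276.66783729] [309.88796969 281.44637632]
```

View pics/c3.png

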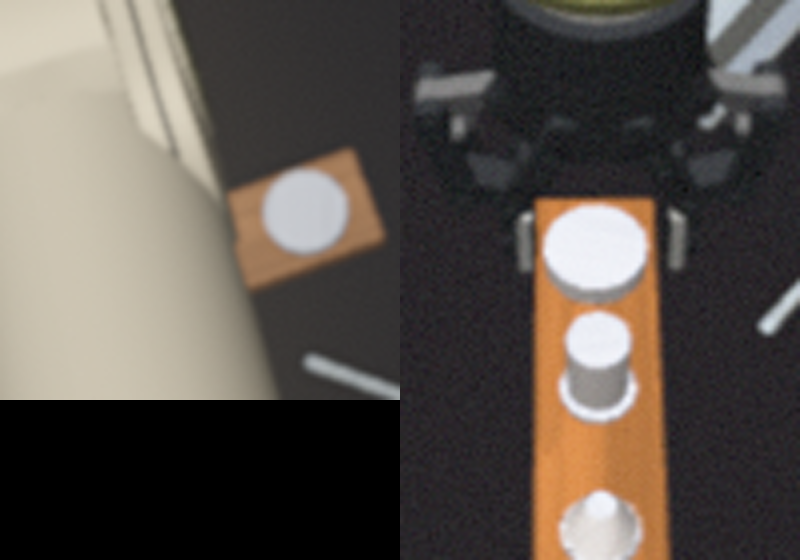

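Side view: the pads are centred at about (310,280) and the die column is at 309.5, so they line up within 1 mm across the grip. Descending.

>>> play_rows(plan=[0,0,0,0,0,0.04,0.6,0,0,0,0,0,0.06,0.6,0,0,0,0,0,0.075,0.6,0,0,0,0,0,0.085,0.6,0,0,0,0,0,0.093,0.6,0,0,0,0,0,0.093,0.6,0,0,0,0,0,0.093,0.6])

```text
clock: 2.58
position: [0.4933, 0.1334, 0.0578]
ee_rot: [0.576, 0.817, 0.0, 0.0]
ft_force: [0.4, -0.2, 0.4]
grip_width: 0.598
grasp_force: 0.0
```

>>> play_rows(plan=[0,0,0,0,0,0,0.4,0,0,0,0,0,0,0.3,0,0,0,0,0,0,0.25,0,0,0,0,0,0,0.2,0,0,0,0,0,0,0.2,0,0,0,0,0,0,0.2], squeeze=50)

```text
clock: 3.32
position: [0.4932, 0.1335, 0.0579]
ee_rot: [0.576, 0.817, 0.0, 0.0]
ft_force: [-0.7, 0.2, 5.9]
grip_width: 0.307
grasp_force: 48.7
```

>>> play_rows(plan=[0,0,0,0,0,-0.005,0.2,0,0,0,0,0,-0.015,0.2,0,0,0,0,0,-0.03,0.2,0,0,0,0,0,-0.05,0.2,0,0,0,0,0,-0.08,0.2,0,0,0,0,0,-0.08,0.2,0,0,0,0,0,-0.08,0.2])

```text
clock: 4.2
position: [0.4926, 0.1333, 0.1372]
ee_rot: [0.576, 0.817, -0.0, -0.0]
ft_force: [-0.3, -0.3, -2.3]
grip_width: 0.303
grasp_force: 49.4
```

```bash
python3 - <<'E'
from h import *
from scipy.spatial.transform import Rotation as Ro
o=status.get_obs();p=o["position"];R=Ro.from_quat(o["ee_rot"]).as_matrix();print(p,o["ft_force"],R.round(4))
d=np.array([.041,-.270,0]);print(R.T@d)
s=viewer.camera("side")[:,:,::-1];print(proj("side",p))
cv2.imwrite("pics/c4.png",cv2.resize(s[180:330,240:380],(560,600),interpolation=cv2.INTER_CUBIC))
E
```

```text
[0.49258487 0.1333238  0.13717032] [-0.31823529 -0.31659253 -2.28148861] [[-3.357e-01  9.420e-01 -3.000e-04]
 [ 9.420e-01  3.357e-01  2.000e-04]
 [ 2.000e-04 -2.000e-04 -1.000e+00]]
[-2.68096414e-01 -5.20125937e-02 -5.47048341e-05]
[310.13339428 280.79449535]
```

View pics/c4.png

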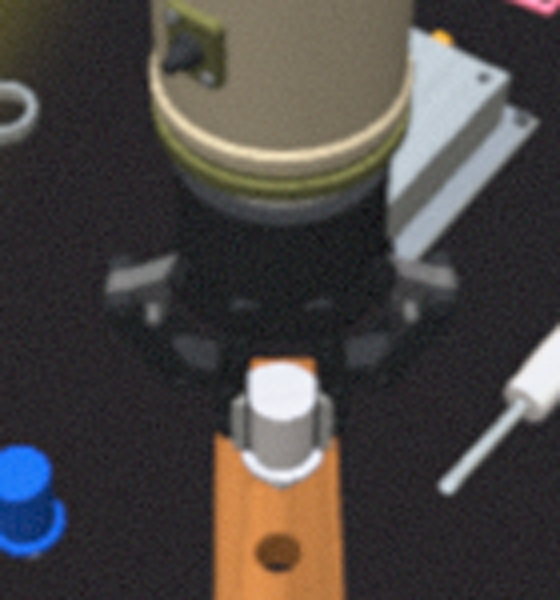

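The die is held upright: its top is at about (282,390) in the crop, the pads are either side, the hole below is empty, and the weight reads about 2 N. Moving over the socket.

>>> play_rows(plan=[0,0,0,-0.02,-0.004,0,0.2,0,0,0,-0.06,-0.012,0,0.2,0,0,0,-0.105,-0.0205,0,0.2,0,0,0,-0.15,-0.029,0,0.2,0,0,0,-0.195,-0.038,0,0.2,0,0,0,-0.235,-0.0457,0,0.2,0,0,0,-0.26,-0.0505,0,0.2,0,0,0,-0.268,-0.052,0,0.2,0,0,0,-0.268,-0.052,0,0.2,0,0,0,-0.268,-0.052,0,0.2,0,0,0,-0.268,-0.052,0,0.2])

```text
clock: 5.62
position: [0.5339, -0.1354, 0.1372]
ee_rot: [0.576, 0.818, 0.0, -0.0]
ft_force: [0.5, -0.2, -1.8]
grip_width: 0.303
grasp_force: 49.4
```

```bash
python3 - <<'E'
from h import *
o=status.get_obs();p=o["position"];print(p,o["ft_force"])
t=viewer.camera("top")[:,:,::-1];s=viewer.camera("side")[:,:,::-1]
print(proj("side",p))
cv2.imwrite("pics/c5.png",np.hstack([cv2.resize(t[180:290,310:420],(400,400),interpolation=cv2.INTER_CUBIC),cv2.resize(s[150:250,280:380],(400,400),interpolation=cv2.INTER_CUBIC)]))
E
```

```text
[ 0.53393625 -0.13536674  0.13722887] [ 0.45690601 -0.23256764 -1.76557821]
[333.94884377 171.54406917]
```

View pics/c5.png

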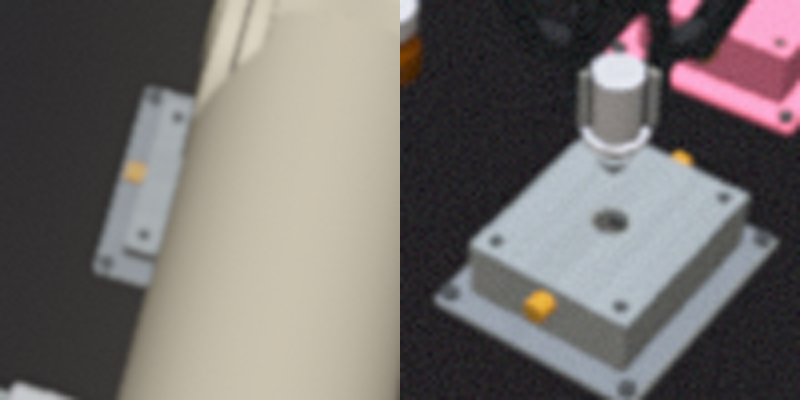

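Side crop: the die tip (614,168) extrapolates down to column 611, which is where the hole centre is (611,222). Lowering the tip into the mouth slowly.

>>> play_rows(plan=[0,0,0,0,0,0.015,0.2,0,0,0,0,0,0.027,0.2,0,0,0,0,0,0.034,0.2,0,0,0,0,0,0.037,0.2,0,0,0,0,0,0.04,0.2,0,0,0,0,0,0.042,0.2,0,0,0,0,0,0.044,0.2,0,0,0,0,0,0.045,0.2,0,0,0,0,0,0.045,0.2])

```text
clock: 6.85
position: [0.5339, -0.1365, 0.0923]
ee_rot: [0.576, 0.817, 0.0, -0.0]
ft_force: [0.3, 0.0, -1.8]
grip_width: 0.301
grasp_force: 49.4
```

>>> play_rows(plan=[0,0,0,0,0,0.001,0.2,0,0,0,0,0,0.002,0.2,0,0,0,0,0,0.003,0.2,0,0,0,0,0,0.004,0.2,0,0,0,0,0,0.0045,0.2,0,0,0,0,0,0.005,0.2,0,0,0,0,0,0.005,0.2])

```text
clock: 7.72
position: [0.5339, -0.1368, 0.0874]
ee_rot: [0.576, 0.817, 0.0, 0.0]
ft_force: [-0.1, -3.0, 0.7]
grip_width: 0.306
grasp_force: 49.7
```

>>> play_rows(plan=[0,0,0,-0.0005,0,0,0.2,0,0,0,-0.001,-0.0003,0,0.2,0,0,0,-0.001,-0.0003,0.0005,0.2,0,0,0,-0.001,-0.0003,0.001,0.2,0,0,0,-0.001,-0.0003,0.001,0.2])

```text
clock: 8.35
position: [0.5342, -0.1374, 0.0864]
ee_rot: [0.576, 0.817, 0.0, 0.0]
ft_force: [-0.7, 0.2, 3.2]
grip_width: 0.305
grasp_force: 49.8
```

>>> play_rows(plan=[0,0,0,0,0,0.0005,0.2,0,0,0,0,0,0.001,0.2,0,0,0,0,0,0.0015,0.2,0,0,0,0,0,0.002,0.2,0,0,0,0,0,0.0025,0.2,0,0,0,0,0,0.0025,0.2])

```text
clock: 9.1
position: [0.5344, -0.1376, 0.0842]
ee_rot: [0.576, 0.817, 0.0, 0.0]
ft_force: [-0.0, -0.8, 5.6]
grip_width: 0.304
grasp_force: 50.1
```

>>> play_rows(plan=[0,0,0,0,0,0.0005,0.2,0,0,0,0,0,0.001,0.2,0,0,0,0,0,0.0015,0.2,0,0,0,0,0,0.002,0.2,0,0,0,0,0,0.0025,0.2,0,0,0,0,0,0.003,0.2,0,0,0,0,0,0.0035,0.2,0,0,0,0,0,0.004,0.2,0,0,0,0,0,0.0045,0.2,0,0,0,0,0,0.005,0.2,0,0,0,0,0,0.005,0.2])

```text
clock: 10.48
position: [0.5338, -0.1376, 0.0786]
ee_rot: [0.576, 0.817, -0.0, -0.0]
ft_force: [-0.3, -0.4, -0.2]
grip_width: 0.302
grasp_force: 49.7
```

>>> play_rows(plan=[0,0,0,0,0,0.0004,0.2,0,0,0,0,0,0.0008,0.2,0,0,0,0,0,0.0012,0.2,0,0,0,0,0,0.0016,0.2,0,0,0,0,0,0.002,0.2,0,0,0,0,0,0.0024,0.2,0,0,0,0,0,0.0028,0.2,0,0,0,0,0,0.003,0.2,0,0,0,0,0,0.003,0.2])

```text
clock: 11.6
position: [0.5339, -0.1376, 0.0758]
ee_rot: [0.576, 0.817, 0.0, -0.0]
ft_force: [0.3, 0.2, -1.4]
grip_width: 0.306
grasp_force: 49.6
```

>>> play_rows(plan=[0,0,0,0,0,0.0002,0.2,0,0,0,0,0,0.0004,0.2,0,0,0,0,0,0.0006,0.2,0,0,0,0,0,0.0008,0.2,0,0,0,0,0,0.0008,0.2])

```text
clock: 12.22
position: [0.5339, -0.1376, 0.075]
ee_rot: [0.576, 0.817, 0.0, -0.0]
ft_force: [0.7, 0.6, -1.6]
grip_width: 0.301
grasp_force: 49.6
```

>>> play_rows(plan=[0,0,0,0,0,0.0002,0.2,0,0,0,0,0,0.0004,0.2,0,0,0,0,0,0.0006,0.2,0,0,0,0,0,0.0006,0.2,0,0,0,0,0,0.0006,0.2])

```text
clock: 12.85
position: [0.534, -0.1376, 0.0749]
ee_rot: [0.576, 0.817, 0.0, -0.0]
ft_force: [-3.9, 1.2, 8.1]
grip_width: 0.307
grasp_force: 50.4
```

>>> play_rows(plan=[0,0,0,0,0,0.0001,0.2,0,0,0,0,0,0.0002,0.2,0,0,0,0,0,0.0003,0.2,0,0,0,0,0,0.0003,0.2,0,0,0,0,0,0.0003,0.2])

```text
clock: 13.48
position: [0.534, -0.1376, 0.0749]
ee_rot: [0.576, 0.817, 0.0, -0.0]
ft_force: [-5.4, 1.5, 11.4]
grip_width: 0.305
grasp_force: 50.8
```

>>> play_rows(plan=[0,0,0,0,0,-0.0003,0.2,0,0,0,0,0,-0.0006,0.2,0,0,0,0,0,-0.0009,0.2,0,0,0,0,0,-0.0012,0.2,0,0,0,0,0,-0.0015,0.2,0,0,0,0,0,-0.0018,0.2,0,0,0,0,0,-0.002,0.2,0,0,0,0,0,-0.002,0.2,0,0,0,0,0,-0.002,0.2])

```text
clock: 14.6
position: [0.5339, -0.1376, 0.0761]
ee_rot: [0.576, 0.817, 0.0, -0.0]
ft_force: [-0.8, 0.6, -1.0]
grip_width: 0.303
grasp_force: 50.0
```

Free play so far (1.2 mm up). Feeling for the catch in 0.1 mm steps.

>>> play_rows(plan=[0,0,0,0,0,-0.0001,0.2,0,0,0,0,0,-0.0002,0.2,0,0,0,0,0,-0.0003,0.2,0,0,0,0,0,-0.0004,0.2,0,0,0,0,0,-0.0005,0.2,0,0,0,0,0,-0.0005,0.2])

```text
clock: 15.35
position: [0.5339, -0.1376, 0.0765]
ee_rot: [0.576, 0.817, 0.0, -0.0]
ft_force: [0.4, 0.4, -2.9]
grip_width: 0.305
grasp_force: 49.8
```

>>> play_rows(plan=[0,0,0,0,0,-0.0001,0.2,0,0,0,0,0,-0.0002,0.2,0,0,0,0,0,-0.0003,0.2,0,0,0,0,0,-0.0004,0.2,0,0,0,0,0,-0.0004,0.2])

```text
clock: 15.98
position: [0.5338, -0.1375, 0.0767]
ee_rot: [0.576, 0.817, -0.0, -0.0]
ft_force: [2.8, -1.2, -10.6]
grip_width: 0.303
grasp_force: 49.7
```

>>> play_rows(plan=[0,0,0,0,0,-0.0001,0.2,0,0,0,0,0,-0.00015,0.2,0,0,0,0,0,-0.00015,0.2,0,0,0,0,0,-0.00015,0.2])

```text
clock: 16.48
position: [0.5337, -0.1374, 0.0768]
ee_rot: [0.576, 0.817, -0.0, -0.0]
ft_force: [4.6, -1.2, -16.0]
grip_width: 0.299
grasp_force: 50.0
```

>>> play_rows(plan=[0,0,0,0,0,0.0001,0.2,0,0,0,0,0,0.0001,0.2])

```text
clock: 16.73
position: [0.5338, -0.1375, 0.0769]
ee_rot: [0.576, 0.817, -0.0, -0.0]
ft_force: [4.4, 0.3, -16.9]
grip_width: 0.303
grasp_force: 50.1
```

>>> play_rows(plan=[0,0,0,0,0,0.00015,0.2,0,0,0,0,0,0.00015,0.2])

```text
clock: 16.98
position: [0.5338, -0.1375, 0.0768]
ee_rot: [0.576, 0.817, -0.0, -0.0]
ft_force: [3.3, 0.1, -16.1]
grip_width: 0.3
grasp_force: 50.1
```

>>> play_rows(plan=[0,0,0,0,0,0.00015,0.2,0,0,0,0,0,0.00015,0.2])

```text
clock: 17.23
position: [0.5338, -0.1376, 0.0768]
ee_rot: [0.576, 0.817, 0.0, -0.0]
ft_force: [2.1, 0.2, -14.5]
grip_width: 0.303
grasp_force: 50.1
```

>>> play_rows(plan=[0,0,0,0,0,0,0.2,0,0,0,0,0,0,0.2,0,0,0,0,0,0,0.2])

```text
clock: 17.6
position: [0.5338, -0.1376, 0.0768]
ee_rot: [0.576, 0.817, 0.0, -0.0]
ft_force: [1.6, -0.5, -13.2]
grip_width: 0.3
grasp_force: 50.1
```

>>> play_rows(plan=[0,0,0,0,0,0,0.2,0,0,0,0,0,0,0.2,0,0,0,0,0,0,0.2])

```text
clock: 17.98
position: [0.5339, -0.1376, 0.0768]
ee_rot: [0.576, 0.817, 0.0, -0.0]
ft_force: [0.4, 0.6, -12.1]
grip_width: 0.304
grasp_force: 50.3
```

>>> play_rows(plan=[0,0,0,0,0,0,0.2,0,0,0,0,0,0,0.2,0,0,0,0,0,0,0.2,0,0,0,0,0,0,0.2])

```text
clock: 18.48
position: [0.5339, -0.1376, 0.0767]
ee_rot: [0.576, 0.817, 0.0, -0.0]
ft_force: [1.4, -0.1, -11.6]
grip_width: 0.303
grasp_force: 50.4
```

>>> play_rows(plan=[0,0,0,0,0,-0.0001,0.2,0,0,0,0,0,-0.0001,0.2,0,0,0,0,0,-0.0001,0.2,0,0,0,0,0,-0.0001,0.2])

```text
clock: 18.98
position: [0.5339, -0.1376, 0.0768]
ee_rot: [0.576, 0.817, 0.0, -0.0]
ft_force: [1.1, -0.3, -14.6]
grip_width: 0.299
grasp_force: 50.3
```

>>> play_rows(plan=[0,0,0,0,0,0,0.2,0,0,0,0,0,0,0.2,0,0,0,0,0,0,0.2,0,0,0,0,0,0,0.2])

```text
clock: 19.48
position: [0.5339, -0.1376, 0.0768]
ee_rot: [0.576, 0.817, 0.0, -0.0]
ft_force: [0.7, 0.2, -14.3]
grip_width: 0.304
grasp_force: 50.3
```

Net pull is about 12.5 N and steady. Easing off.

>>> play_rows(plan=[0,0,0,0,0,0.0002,0.2,0,0,0,0,0,0.0004,0.2,0,0,0,0,0,0.0007,0.2,0,0,0,0,0,0.001,0.2,0,0,0,0,0,0.0013,0.2,0,0,0,0,0,0.0016,0.2,0,0,0,0,0,0.0019,0.2,0,0,0,0,0,0.0021,0.2,0,0,0,0,0,0.0021,0.2,0,0,0,0,0,0.0021,0.2])

```text
clock: 20.72
position: [0.5341, -0.1376, 0.075]
ee_rot: [0.576, 0.817, 0.0, 0.0]
ft_force: [-0.3, -0.5, 3.2]
grip_width: 0.302
grasp_force: 51.9
```

>>> play_rows(plan=[0,0,0,0,0,0,0.35,0,0,0,0,0,0,0.45,0,0,0,0,0,0,0.6,0,0,0,0,0,0,0.65,0,0,0,0,0,0,0.65,0,0,0,0,0,0,0.65])

```text
clock: 21.48
position: [0.5339, -0.1376, 0.0747]
ee_rot: [0.576, 0.817, 0.0, -0.0]
ft_force: [-0.3, -0.3, 0.0]
grip_width: 0.648
grasp_force: 0.0
```

>>> play_rows(plan=[0,0,0,0,0,-0.01,0.65,0,0,0,0,0,-0.03,0.65,0,0,0,0,0,-0.06,0.65,0,0,0,0,0,-0.1,0.65,0,0,0,0,0,-0.13,0.65,0,0,0,0,0,-0.13,0.65,0,0,0,0,0,-0.13,0.65,0,0,0,0,0,-0.13,0.65])

```text
clock: 22.48
position: [0.5334, -0.1375, 0.2039]
ee_rot: [0.576, 0.817, -0.0, -0.001]
ft_force: [-0.1, -0.1, -0.6]
grip_width: 0.654
grasp_force: 0.0
```

```bash
python3 - <<'E'
from h import *
s=viewer.camera("side")[:,:,::-1]
cv2.imwrite("pics/c6.png",cv2.resize(s[120:390,200:420],(488,600),interpolation=cv2.INTER_CUBIC))
E
```

```text
(no output)
```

View pics/c6.png

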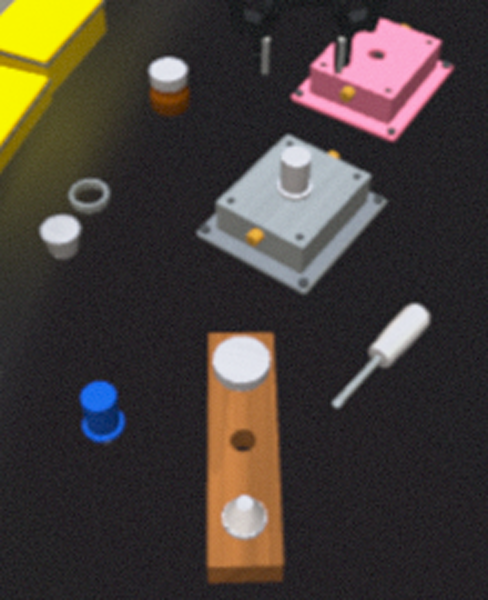

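The die stands home in the holder (295,170), the gripper is clear above it, and nothing else has moved.

```bash
python3 -c "
from workcell import manip;print(manip.hand_in())"
```

```text
the job is handed in; nothing more can be done
None
```

The tall die is seated home in the steel holder and released; the catch held a pull of about 10–15 N (12–13 N for the final second), and the job is handed in, with no verdict shown.

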